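# Open the terminal cover and reset the tripped breaker

## Robot

A 6-joint arm with a two-finger parallel gripper is mounted at the origin on a cart in front of the work surface, level with it; the furniture and walls round the work are solid. World frame = base frame: x ahead of the robot, y to its left, z up, the work surface at z = 0. Lengths are in m, angles in rad, forces in N, time in s.
With the tool pointing down it reaches from about 0.275 to 0.75 m from the base axis. Payload 10.2 kg.
Tool frame: the origin (TCP) lies midway between the tips of the shut fingers; the grasp point (between the pads) lies 19 mm behind it (manip.tcp_to_grasp is the distance from the TCP to the grasp point, in m); z points along the fingers, y is the line along which they close (so a half turn about z gives the same grasp; the last joint's range is limited). The gripper opens to 85 mm and grips with 20 to 120 N. Pads are 22 mm wide; open, the fingers measure 114 mm over their backs; the gripper's body (76 mm by 85 mm) begins 54 mm behind the grasp point. The pads swing forward as they close: fully open they stand 13 mm farther back than shut.
Start: joints at [1, 0.313, 1.498, -0, 1.331, -0.223], TCP at [0.179, 0.494, 0.231] pointing down, gripper open.
Joint ranges: [-2.94, 2.94], [-0.97, 2.17], [0.19, 2.56], [-1.23, 4.37], [0.02, 3.11], [-2.88, 2.88]. Speed limits (rad/s): [2.39, 2.39, 3.01, 3.14, 3.14, 3.14].

## Interface

Orientations are given as [roll, pitch, yaw] about the fixed x, y, z axes, in that order (R = Rz(yaw) Ry(pitch) Rx(roll)).
In Python, from bench import observe, optics, sign_off, manip gives the robot as it stands.
- The arm moves only by the shell command python3 -m inch 'ROWS' [FORCE]. ROWS is JSON, a list of rows, each an object of numbers: "tx", "ty", "tz": the shift along the world's x, y, z in mm; "twist": the turn about the world's z in degrees; "jaw": the closure, from 0 (fully open) to 1 (shut). In form: [{"tx": .., "ty": .., "tz": .., "twist": .., "jaw": ..}, ...]. A call has 1 to 20 rows; each row is the pose to reach, as a shift and turn from the pose commanded when the call began; what a row does not reach only later rows make up. A row lasts 1/10 s, in which the tool goes at most 50 mm and 8.59 degrees, less where a joint would pass 70% of its speed; a pose out of reach is approached as far as the arm can. A call with a gripper value outside its range is refused whole. The fingers move at their own pace and stop on an object; FORCE is the grip in N (left out, the last holds). Time passes only in rows, so rows that repeat a pose let the fingers close. It gives the time, the measured TCP pose, the force, the opening and the grip force at its end, in the units of the state.
- observe(): the state, without advancing time (a new reading comes with each control period).
- optics.camera(name): name is "scene" or "top" or "wrist"; returns a dict with "frame" (480x640x3 uint8, red, green, blue), "mtx" (3x3 intrinsics, pixels), "view" (4x4, takes a point from world to camera coordinates); the wrist camera has in their place "hand_eye" (4x4, takes a point from camera to tool coordinates, whose origin is the TCP and whose axes are the flange's). Camera axes: x right, y down, z forward; pixel columns grow to the right and rows downward; lengths in m; the calibration is good to about 2 mm. A picture is of the moment at which its call begins: read the wrist's pose just before it. There is no depth.
- sign_off(): hands the job in; it is judged then, once.
The state is a dict: "time_s": time; "joint_pos": joint angles; "qd": joint speeds; "tau": joint torques, N m; "tool_pos": TCP position; "eef_rot": TCP orientation; "force": force on the tool from outside, world axes, zero at the start; "wrist_torque": the same for the moment, N m; "opening": opening from 0.0 (shut) to 1.0 (fully open); "gripper_force": force on a finger pad.
Only numpy, scipy, OpenCV 4.12 (cv2) and the standard library are available. Lean on these libraries where they do the work, as an engineer would, in place of code of your own. Each camera call takes 0.05 s, during which the arm holds its last target. There are 200 camera calls.

## Task

The breaker under the clear terminal cover has tripped. With a fingertip, press the orange snap tab in so that the cover is released, push the cover along its rails right off the grey base until it lies flat on the bench, then press the breaker's red button in. Only press and push: do not pick up or lift anything, and leave the screwdriver, syringe and copper tape where they lie.

Things in the scene. Friction and masses are not known exactly. Their poses are not given: they have to be found in the camera images.
- terminal_base: Grey base fixed to the bench, plate 177 x 104 x 6 mm. Origin on the bench under the middle of the cover's seat; +x is the way the cover slides off, z up. Plate: x -125 to +52, y -52 to +52 mm. Two rails (|y| 38 to 47, x -48 to +46 mm, tops 15 mm above the bench) have lips over the cover's feet, so it can leave only along +x. Where heights are named, they are above the bench.
- cover: Pale blue-grey see-through plastic cover with black vent slots in its top, loose, 0.08 to 0.15 kg: upturned channel 96 mm long (x), 84 mm wide over its feet, 72 mm above them, 42 mm high, walls 3 mm. Origin: middle of its underside; axes as the base's. Starts at the base's x = +1, z = 6 mm. Past x = 100 mm it drops off the plate's front edge flat on to the bench. Slides easily (about 0.5 to 2 N).
- push_face (a point): The face to push on the cover: middle of the outer face of its rear skirt, 48 mm behind its origin, 36 mm above its underside. A skirt closes each end over the full width from 19 mm above the underside to the top (42 mm); below it the end is open. Height 42 mm on the rails, 36 mm when the cover is on the bench. Start: x = -47 mm of the base.
- tab_pad (a point): Middle of the top of the orange snap tab's ribbed pad (28 mm wide, 34 mm long along x), 24 mm above the bench, at x = -66, y = 0 mm of the base, 19 mm behind the cover's rear skirt. Press it straight down. On both sides of it (|y| 25 to 39, x -79 to -57 mm) are grey barrels 18 mm high.
- tab (a joint): Snap tab, a sprung lever on a pin 44 mm behind the pad's middle: 0 = up, latched; 0.13 rad = fully pressed, on its stop (pad's middle 6 mm down). The cover is released at about 0.07 rad (3 to 3.5 mm down), so press well past that. Pressing takes about 5 to 10 N, more on the stop; it springs back up when let go.
- barb_top (a point): Top of the tab's barb (16 mm wide, 4 mm thick), x = -42 mm of the base, 29 mm high while the tab is up: inside the cover's rear skirt when latched, behind it after the release. A fingertip that pushes the rear skirt should pass over it, at 30 to 33 mm above the bench.
- kicker (a joint): Two spring plungers behind the cover's side walls: 0.001 m = pressed back (cover latched), 0.0105 m = out. When the tab is pressed they kick the cover about 10 mm along +x, past the barb, and it stays there: the tab may then be let up.
- plate_front (a point): Middle of the plate's front edge (x = +52 mm of the base, 6 mm high). The cover is off when its whole length lies beyond this edge.
- strip_top (a point): Middle of the top of the black four-way terminal strip under the cover: 30 (x) x 56 (y) mm, 19 mm above the bench, x = -14 mm of the base.
- bracket_top (a point): Middle of the top of the steel bracket that carries the tab's pin: 16 (x) x 30 (y) mm, 30 mm above the bench, x = -110 mm of the base.
- button_top (a point): Middle of the top of the breaker's round red button (13 mm across), at x = +25, y = 0 mm of the base; 21 mm above the bench when out, 15 mm when in. Round it a steel collar, 21 mm across and 14.5 mm high, on a black body 30 (x) x 50 (y) mm, 12 mm high.
- breaker_button (a joint): Red reset button: 0 = fully out (tripped), 0.006 m = fully in, level with its collar. It stays where it is pushed; pressing takes about 2 to 5 N, more once it is on its stop.
- driver_red: Red-handled screwdriver, 168 mm long, 20 mm thick, lying beside the base; bystander, loose. Origin under its middle.
- syringe: Blue flux syringe, 96 mm long, 12 mm thick, lying beside the base; bystander, loose. Origin under its middle.
- copper_tape: Small roll of copper tape, 34 mm across, 12 mm high, beside the base; bystander, loose. Origin under its middle.

How it is judged:
On the way, in this order (a step that is already met when the one before it is completed fails the run):
1. the snap tab is pressed in (value of joint tab above 0.05 rad), for 0.05 s.
2. the cover is off the base and flat on the bench (x of cover in the frame of terminal_base above 0.098 m and height (world z) of cover below 0.003 m and angle between cover's own z axis and vertical below 0.04 rad), for 0.2 s.
3. the breaker's button is pressed in (value of joint breaker_button above 0.0045 m), for 0.1 s.
At the end, for the whole second after the job is handed in: The breaker button is at least 4.5 of its 6 mm in; the tab is up again; the cover lies still and flat on the bench (underside within 3 mm of it, tilt under 0.04 rad) wholly off the base's front edge (its origin more than 98 mm from the base's origin along the base's x) (all of step 2 and value of joint breaker_button above 0.0045 m and value of joint tab below 0.02 rad and linear speed of cover below 0.02 m/s); the robot touches nothing.
It fails at once if the cover was lifted more than 12 mm above its seat (height (world z) of cover above 0.018 m).
It fails at once if the cover was tipped over (angle between cover's own z axis and vertical above 0.35 rad).
It fails at once if the screwdriver was disturbed by more than 15 mm (distance of driver_red from where it was at the start of the episode above 0.015 m).
It fails at once if the syringe was disturbed by more than 15 mm (distance of syringe from where it was at the start of the episode above 0.015 m).
It fails at once if the copper tape was disturbed by more than 15 mm (distance of copper_tape from where it was at the start of the episode above 0.015 m).
It also fails if it takes over 38 s, if anything falls off the work surface, if the arm or the gripper's body presses on something with over 40 N, if the wrist force passes 120 N, or if a joint passes its speed limit or range.

## Working session

There is one attempt and no reset: what is moved stays moved. The work goes in short steps, Python scripts to look and compute and a shell command to move; the robot and the scene stay as the last step left them, time stands still between calls to the robot, and variables do not carry over. Pictures are saved under pics/ and viewed, at most 10 in all, crops included, and the job is handed in when it is done.

```bash
mkdir -p pics
python3 - <<'E'
from bench import observe, optics
import cv2, numpy as np
s=observe(); print({k:np.round(s[k],3).tolist() for k in s})
for n in("top","scene"):
    c=optics.camera(n); cv2.imwrite(f"pics/{n}0.png",c["frame"][:,:,::-1]); print(n,c["mtx"].round(1).tolist(),c["view"].round(4).tolist())
E
```

```text
{'time_s': 0.0, 'joint_pos': [1.0, 0.313, 1.498, 0.0, 1.331, -0.223], 'qd': [0.003, 0.0, -0.0, 0.0, -0.0, 0.0], 'tau': [0.002, -41.223, -25.977, 0.0, 0.004, -0.0], 'tool_pos': [0.179, 0.493, 0.231], 'eef_rot': [-3.14, -0.0, 2.794], 'force': [-1.122, -0.024, 0.363], 'wrist_torque': [-0.004, -0.074, 0.022], 'gripper_force': 0.0, 'opening': 1.002}
top [[456.5, 0.0, 324.8], [0.0, 456.5, 237.2], [0.0, 0.0, 1.0]] [[-0.0193, -0.9995, -0.0251, 0.1911], [-0.9992, 0.0201, -0.0337, 0.4368], [0.0342, 0.0244, -0.9991, 0.8812], [0.0, 0.0, 0.0, 1.0]]
scene [[524.3, 0.0, 304.8], [0.0, 524.3, 230.6], [0.0, 0.0, 1.0]] [[0.874, -0.4857, -0.0137, -0.3248], [-0.3961, -0.6959, -0.599, 0.3229], [0.2814, 0.5289, -0.8006, 0.6829], [0.0, 0.0, 0.0, 1.0]]
```

View pics/top0.png

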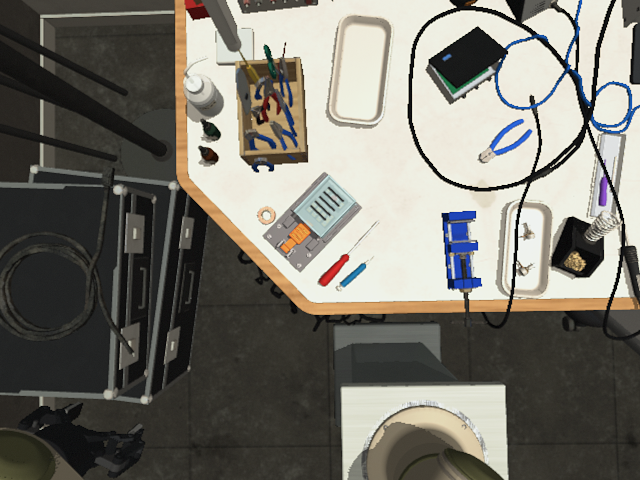

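View pics/scene0.png

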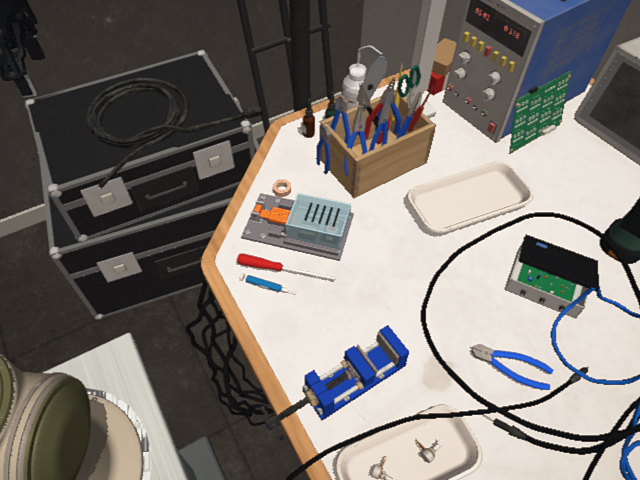

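The base with the cover is at about (313,222) in the top view, sliding off towards the upper right. The screwdriver, the syringe and, near (266,214), the tape lie beside it. I'll enlarge both views to get exact corners.

Run:
```python
import cv2
a=cv2.imread("pics/top0.png")[165:295,250:390]; b=cv2.imread("pics/scene0.png")[170:300,230:370]
cv2.imwrite("pics/crop_t.png",cv2.resize(a,None,fx=4.5,fy=4.5,interpolation=cv2.INTER_CUBIC))
cv2.imwrite("pics/crop_s.png",cv2.resize(b,None,fx=4.5,fy=4.5,interpolation=cv2.INTER_CUBIC))
```

```text
(no output)
```

View pics/crop_t.png

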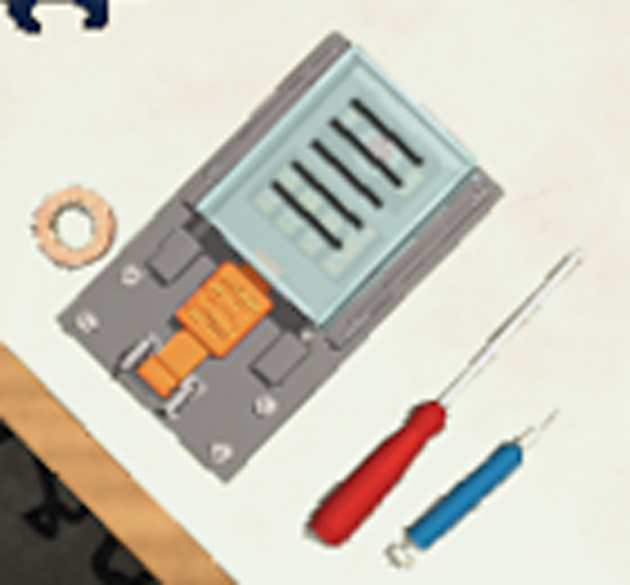

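View pics/crop_s.png

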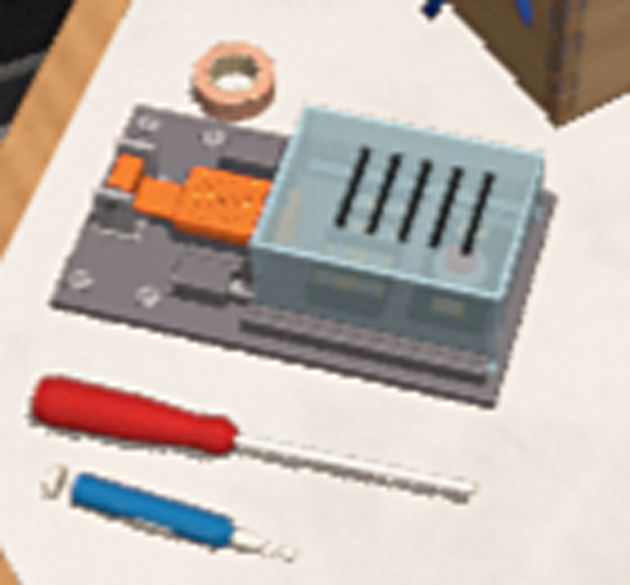

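The top crop shows the plate corners at (60,320), (225,482), (503,188) and (338,32). The scene crop has them at (137,104), (52,305), (493,407) and (555,195). I'll fit the base pose to these corners and the cover's top corners.

```bash
cat > h.py <<'E'
import numpy as np
from bench import optics
def proj(c,P):
    q=P@c["view"][:3,:3].T+c["view"][:3,3]; q=q@c["mtx"].T; return q[:,:2]/q[:,2:]
def world(p,P):
    c,s=np.cos(p[2]),np.sin(p[2]); P=np.atleast_2d(P)
    return np.c_[p[0]+c*P[:,0]-s*P[:,1], p[1]+s*P[:,0]+c*P[:,1], P[:,2]]
E
python3 - <<'E'
from h import *
from scipy.optimize import least_squares
M=np.array([[-125,52,6],[-125,-52,6],[52,-52,6],[52,52,6],[-47,36,48],[-47,-36,48],[49,-36,48],[49,36,48]])/1e3
T=np.array([(60,320),(225,482),(503,188),(338,32),(200,208),(318,325),(475,165),(360,45)])
S=np.array([(137,104),(52,305),(493,407),(555,195),(305,105),(250,243),(500,297),(543,153)])
T=(T+.5)/4.5-.5+[250,165]; S=(S+.5)/4.5-.5+[230,170]
ct,cs=optics.camera("top"),optics.camera("scene")
def solve(use):
    f=lambda p:np.r_[*[(proj(c,world(p,M))-o).ravel() for c,o in use]]
    r=least_squares(f,[.46,.21,-.6],loss="soft_l1"); print(r.x.round(4),np.degrees(r.x[2]).round(2),r.fun.reshape(-1,2).round(1).tolist()); return r.x
solve([(ct,T)]);solve([(cs,S)]);p=solve([(ct,T),(cs,S)])
np.save("p.npy",p)
for n,q in dict(pad=(-66,0,24),face=(-47,0,42),end=(60,0,36),button=(25,0,21)).items(): print(n,(world(p,np.array(q)/1e3)*1e3).round(1))
E
```

```text
[ 0.4975  0.181  -0.7906] -45.3 [[-1.1, -0.2], [0.0, 0.7], [1.2, 1.3], [-0.2, -0.7], [-0.8, -0.1], [0.5, 0.6], [1.4, -0.6], [-0.6, -0.5]]
[ 0.4974  0.1802 -0.7867] -45.08 [[-0.5, -0.0], [-1.3, -0.7], [0.4, -0.6], [0.5, -0.4], [-0.3, -0.4], [-0.5, 0.7], [0.4, 1.2], [0.9, 0.2]]
[ 0.4975  0.1806 -0.7889] -45.2 [[-0.8, -0.2], [0.3, 0.8], [1.4, 1.2], [-0.0, -0.7], [-0.5, -0.1], [0.8, 0.6], [1.6, -0.7], [-0.5, -0.6], [-0.5, -0.3], [-1.3, -1.1], [0.3, -0.7], [0.5, -0.5], [-0.3, -0.6], [-0.6, 0.4], [0.3, 1.0], [0.8, 0.1]]
pad [[451.  227.4  24. ]]
face [[464.4 213.9  42. ]]
end [[539.8 138.   36. ]]
button [[515.1 162.8  21. ]]
```

```bash
python3 -m inch '[{"tx":40,"ty":-20,"tz":0,"twist":-6,"jaw":1},{"tx":80,"ty":-50,"tz":0,"twist":-12,"jaw":1},{"tx":115,"ty":-85,"tz":0,"twist":-18,"jaw":1},{"tx":150,"ty":-120,"tz":0,"twist":-25,"jaw":1},{"tx":185,"ty":-155,"tz":0,"twist":-25.2,"jaw":1},{"tx":220,"ty":-190,"tz":0,"twist":-25.2,"jaw":1},{"tx":245,"ty":-225,"tz":0,"twist":-25.2,"jaw":1},{"tx":270,"ty":-265,"tz":0,"twist":-25.2,"jaw":1},{"tx":270,"ty":-265,"tz":-40,"twist":-25.2,"jaw":1},{"tx":270,"ty":-265,"tz":-80,"twist":-25.2,"jaw":1},{"tx":270,"ty":-265,"tz":-120,"twist":-25.2,"jaw":1},{"tx":270,"ty":-265,"tz":-150,"twist":-25.2,"jaw":1},{"tx":270,"ty":-265,"tz":-170,"twist":-25.2,"jaw":1},{"tx":270,"ty":-265,"tz":-180,"twist":-25.2,"jaw":1},{"tx":270,"ty":-265,"tz":-180,"twist":-25.2,"jaw":1},{"tx":270,"ty":-265,"tz":-180,"twist":-25.2,"jaw":1}]'
python3 - <<'E'
from bench import optics,observe
import cv2
s=observe();print(s["time_s"],s["tool_pos"],s["eef_rot"],s["force"],s["opening"])
c=optics.camera("scene")["frame"][100:320,180:430,::-1]
d=optics.camera("top")["frame"][125:345,230:350,::-1]
cv2.imwrite("pics/a1.png",cv2.resize(cv2.hconcat([c,d]),None,fx=2.1,fy=2.6,interpolation=cv2.INTER_CUBIC))
E
```

```text
time_s: 1.8
tool_pos: [0.4495, 0.2287, 0.0522]
eef_rot: [3.14, 0.001, 2.354]
force: [0.2, 0.2, 0.8]
opening: -0.002
gripper_force: 0.0
1.8 [0.44949195 0.22872004 0.0521597 ] [3.14044429e+00 7.09863521e-04 2.35400527e+00] [0.22738247 0.17277043 0.83471718] -0.0015328747166947136
```

View pics/a1.png

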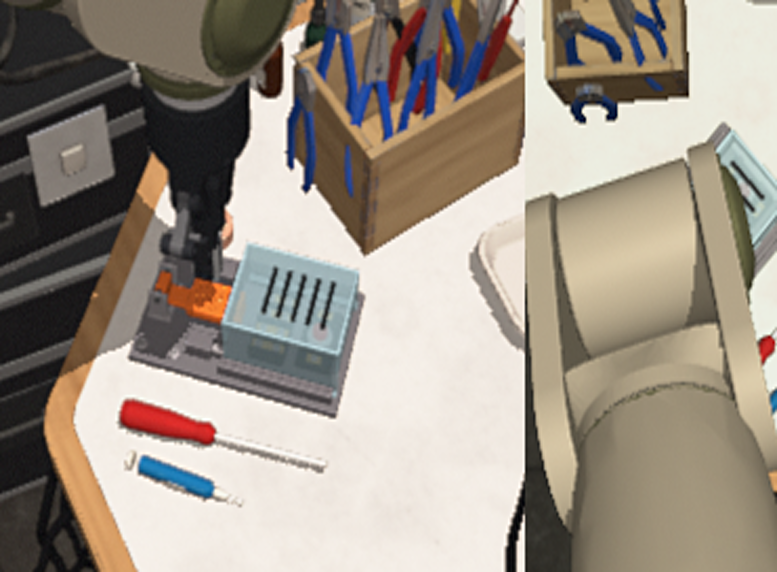

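The shut fingertips stand above the orange pad, near (205,280) in the picture. Now I'll press.

```bash
python3 -m inch '[{"tz":-15},{"tz":-25},{"tz":-28},{"tz":-30},{"tz":-32},{"tz":-33.5},{"tz":-33.5},{"tz":-33.5},{"tz":-33.5}]'
python3 - <<'E'
from bench import optics
import cv2
c=optics.camera("scene")["frame"][170:300,230:370,::-1]
cv2.imwrite("pics/a2.png",cv2.resize(c,None,fx=4,fy=4,interpolation=cv2.INTER_CUBIC))
E
```

```text
invalid input
```

View pics/a2.png

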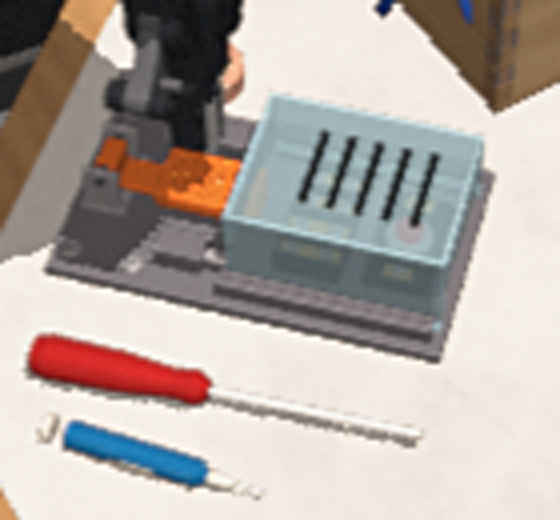

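The move was refused because every row needs all its keys, so nothing has changed in the picture: the cover is still latched. Retrying with full rows.

```bash
python3 -m inch '[{"tx":0,"ty":0,"tz":-15,"twist":0,"jaw":1},{"tx":0,"ty":0,"tz":-25,"twist":0,"jaw":1},{"tx":0,"ty":0,"tz":-28,"twist":0,"jaw":1},{"tx":0,"ty":0,"tz":-30,"twist":0,"jaw":1},{"tx":0,"ty":0,"tz":-32,"twist":0,"jaw":1},{"tx":0,"ty":0,"tz":-33.5,"twist":0,"jaw":1},{"tx":0,"ty":0,"tz":-33.5,"twist":0,"jaw":1},{"tx":0,"ty":0,"tz":-33.5,"twist":0,"jaw":1},{"tx":0,"ty":0,"tz":-33.5,"twist":0,"jaw":1}]'
python3 - <<'E'
from bench import optics
import cv2
c=optics.camera("scene")["frame"][170:300,230:370,::-1]
cv2.imwrite("pics/a3.png",cv2.resize(c,None,fx=4,fy=4,interpolation=cv2.INTER_CUBIC))
E
```

```text
time_s: 2.85
tool_pos: [0.4486, 0.229, 0.0191]
eef_rot: [-3.141, -0.001, 2.354]
force: [-7.5, 1.0, 15.8]
opening: 0.003
gripper_force: 7.2
```

View pics/a3.png

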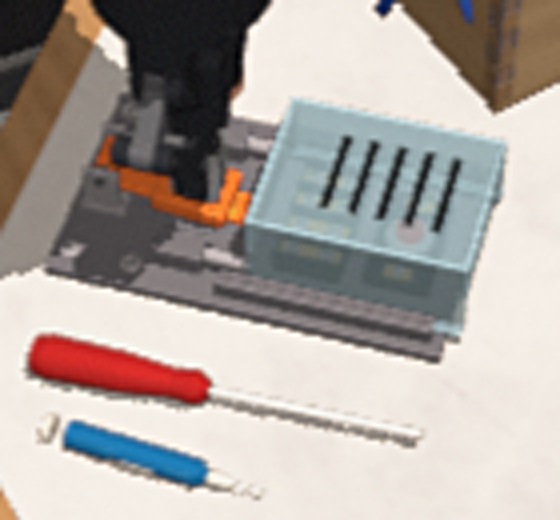

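The cover has jumped about 10 mm clear of the barb. I'll raise the tip above the barb and check its height.

```bash
python3 -m inch '[{"tx":0,"ty":0,"tz":8,"twist":0,"jaw":1},{"tx":0,"ty":0,"tz":14,"twist":0,"jaw":1},{"tx":0,"ty":0,"tz":14.5,"twist":0,"jaw":1},{"tx":0,"ty":0,"tz":14.5,"twist":0,"jaw":1},{"tx":0,"ty":0,"tz":14.5,"twist":0,"jaw":1}]'
```

```text
time_s: 3.4
tool_pos: [0.4488, 0.2285, 0.032]
eef_rot: [-3.141, -0.0, 2.354]
force: [0.0, 0.3, -0.1]
opening: 0.0
gripper_force: 0.0
```

```bash
python3 -m inch '[{"tx":4,"ty":-4,"tz":0,"twist":0,"jaw":1},{"tx":9,"ty":-9,"tz":0,"twist":0,"jaw":1},{"tx":13,"ty":-13,"tz":0,"twist":0,"jaw":1},{"tx":17,"ty":-17,"tz":0,"twist":0,"jaw":1},{"tx":22,"ty":-22,"tz":0,"twist":0,"jaw":1},{"tx":27,"ty":-27,"tz":0,"twist":0,"jaw":1},{"tx":32,"ty":-32,"tz":0,"twist":0,"jaw":1},{"tx":37,"ty":-37,"tz":0,"twist":0,"jaw":1},{"tx":42,"ty":-42,"tz":0,"twist":0,"jaw":1},{"tx":47,"ty":-47,"tz":0,"twist":0,"jaw":1},{"tx":52,"ty":-52,"tz":0,"twist":0,"jaw":1},{"tx":57,"ty":-57,"tz":0,"twist":0,"jaw":1},{"tx":62,"ty":-62.5,"tz":0,"twist":0,"jaw":1},{"tx":67,"ty":-67.5,"tz":0,"twist":0,"jaw":1},{"tx":71,"ty":-71.5,"tz":0,"twist":0,"jaw":1},{"tx":74,"ty":-74.5,"tz":0,"twist":0,"jaw":1},{"tx":77,"ty":-77.5,"tz":0,"twist":0,"jaw":1},{"tx":80,"ty":-80.5,"tz":0,"twist":0,"jaw":1},{"tx":82,"ty":-83,"tz":0,"twist":0,"jaw":1},{"tx":82,"ty":-83,"tz":0,"twist":0,"jaw":1}]'
python3 - <<'E'
from bench import optics
import cv2
c=optics.camera("scene")["frame"][160:310,240:420,::-1]
cv2.imwrite("pics/a4.png",cv2.resize(c,None,fx=4,fy=4,interpolation=cv2.INTER_CUBIC))
E
```

```text
time_s: 5.4
tool_pos: [0.5312, 0.1453, 0.0323]
eef_rot: [3.141, 0.0, 2.354]
force: [0.3, -0.1, -0.0]
opening: -0.001
gripper_force: 0.0
```

View pics/a4.png

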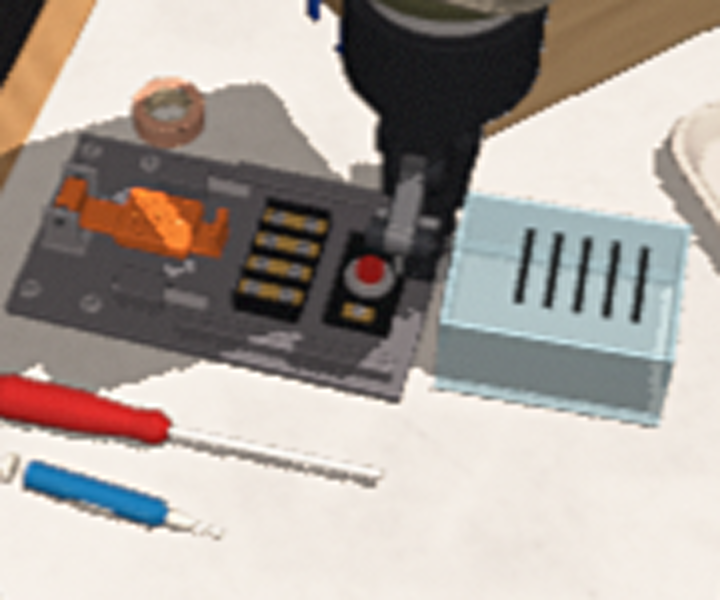

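The cover now lies off the base's front edge, with a gap at about (420,340), and the button at (370,268) is exposed. I'll check the cover's pose numerically while moving to the button.

```bash
python3 - <<'E'
from h import *
from scipy.optimize import least_squares
M=np.array([[-48,36,42],[-48,-36,42],[48,-36,42],[48,36,42]])/1e3
S=(np.array([(470,192),(440,335),(668,362),(690,228)])+.5)/4-.5+[240,160]
c=optics.camera("scene"); p=np.load("p.npy")
r=least_squares(lambda q:(proj(c,world(q,M))-S).ravel(),[.57,.1,-.79])
d=r.x[:2]-p[:2]; print(r.x.round(4),r.fun.round(1),"x in base",d@[np.cos(p[2]),np.sin(p[2])])
E
python3 -m inch '[{"tx":-4,"ty":4,"tz":4,"twist":0,"jaw":1},{"tx":-10,"ty":11,"tz":6,"twist":0,"jaw":1},{"tx":-16,"ty":17.5,"tz":0,"twist":0,"jaw":1},{"tx":-16,"ty":17.5,"tz":-6,"twist":0,"jaw":1},{"tx":-16,"ty":17.5,"tz":-10,"twist":0,"jaw":1},{"tx":-16,"ty":17.5,"tz":-12,"twist":0,"jaw":1},{"tx":-16,"ty":17.5,"tz":-14,"twist":0,"jaw":1},{"tx":-16,"ty":17.5,"tz":-16,"twist":0,"jaw":1},{"tx":-16,"ty":17.5,"tz":-18,"twist":0,"jaw":1},{"tx":-16,"ty":17.5,"tz":-18,"twist":0,"jaw":1},{"tx":-16,"ty":17.5,"tz":-18,"twist":0,"jaw":1},{"tx":-16,"ty":17.5,"tz":-18,"twist":0,"jaw":1}]'
```

```text
[ 0.5748  0.1047 -0.7162] [-1.4  0.4 -0.6 -1.7  1.8  1.2  0.2  0.1] x in base 0.10836991961857102
time_s: 6.7
tool_pos: [0.515, 0.163, 0.0149]
eef_rot: [3.142, 0.0, 2.354]
force: [-5.5, 0.3, 11.4]
opening: 0.002
gripper_force: 5.4
```

The tip is at 14.9 mm with 11 N on it, so the button is on its stop, and the cover is at x = 108 mm. I'll retreat straight up and take a last look.

```bash
python3 -m inch '[{"tx":0,"ty":0,"tz":6,"twist":0,"jaw":1},{"tx":0,"ty":0,"tz":20,"twist":0,"jaw":1},{"tx":0,"ty":0,"tz":50,"twist":0,"jaw":1},{"tx":0,"ty":0,"tz":90,"twist":0,"jaw":1},{"tx":-20,"ty":20,"tz":130,"twist":0,"jaw":1},{"tx":-40,"ty":40,"tz":150,"twist":0,"jaw":1},{"tx":-40,"ty":40,"tz":150,"twist":0,"jaw":1},{"tx":-40,"ty":40,"tz":150,"twist":0,"jaw":1},{"tx":-40,"ty":40,"tz":150,"twist":0,"jaw":1}]'
python3 - <<'E'
from bench import optics
import cv2
c=optics.camera("scene")["frame"][160:310,240:420,::-1]
cv2.imwrite("pics/a5.png",cv2.resize(c,None,fx=4,fy=4,interpolation=cv2.INTER_CUBIC))
E
```

```text
time_s: 7.6
tool_pos: [0.4751, 0.2024, 0.1636]
eef_rot: [-3.141, -0.0, 2.353]
force: [-0.2, -0.6, -0.7]
opening: -0.003
gripper_force: 0.0
```

View pics/a5.png

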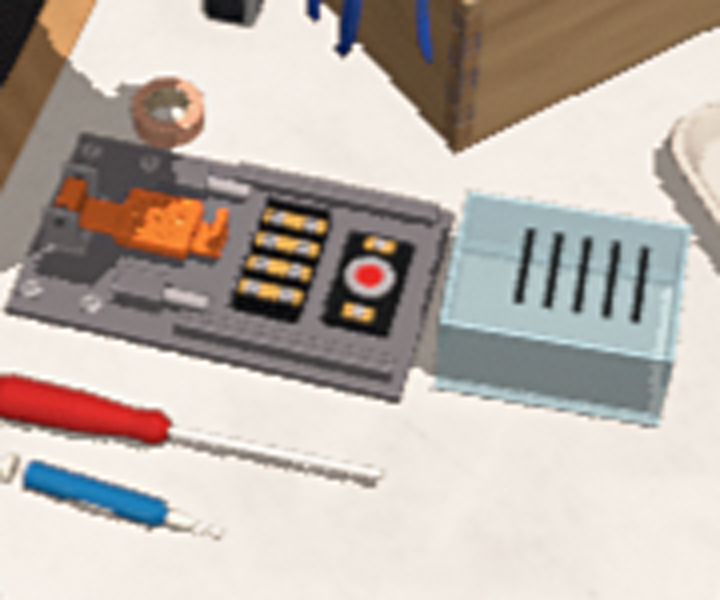

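The button at (370,275) is level with its collar, the tab is up, and the cover lies flat off the base. The bystanders have not moved.

```bash
python3 -c "
from bench import sign_off
print(sign_off())"
```

```text
the job is handed in; nothing more can be done
None
```

The tab was pressed and has sprung back, the cover lies flat on the bench off the front edge, and the breaker button is fully in; I handed the job in after about 7.6 s of robot time, and the hand-in returned no verdict.

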